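# Left-hand and right-hand clamp dogs into their trays

### The job

Tidy up the engraver's mixed-up brass clamp dogs: put the left-hand dog (seen from above, screw end towards you, its single hook points left) into the green-lined tray and the right-hand dog (hook points right) into the blue-lined tray. Set each one down, rather than dropping it, so that it lies flat on the lining with its screw up.

Things in the scene. Friction and masses are not known exactly. Their poses are not given: they have to be found in the camera images.
- left_dog_mid (a point): mid-leg, half-way up, of the left-hand dog: loose brass L, 0.4 kg, 24 mm high, flat on the 2 mm paper sheet. x: along the leg from heel (dark screw head on top, 13 mm wide, 5 high, x -34) to toe; z up. Leg x -45..45, y -9..9 mm (grip across it here); hook x 23..45, out to y +35, leather end. Any yaw. Swaps places with the other hand and an unwanted T-shaped dog (two hooks).
- right_dog_mid (a point): mid-leg, half-way up, of the right-hand dog: loose brass L, 0.4 kg, 24 mm high, flat on the 2 mm paper sheet. x: along the leg from heel (dark screw head on top, 13 mm wide, 5 high, x -34) to toe; z up. Leg x -45..45, y -9..9 mm (grip across it here); hook x 23..45, out to y -35, leather end. Any yaw. Swaps places with the other hand and an unwanted T-shaped dog (two hooks).
- green_tray_floor (a point): centre of the inner floor (top of the lining) of the green-lined wooden tray, fixed, for the left-hand dog (cream silhouette on the lining). Inside 150 x 150 mm, walls 5 mm thick, rims 25.5 mm above this point, which is 8.5 mm above the table. x, y parallel to the walls, z up. The trays stand left and right of the work and swap places at random.
- blue_tray_floor (a point): centre of the inner floor (top of the lining) of the blue-lined wooden tray, fixed, for the right-hand dog (cream silhouette on the lining). Inside 150 x 150 mm, walls 5 mm thick, rims 25.5 mm above this point, which is 8.5 mm above the table. x, y parallel to the walls, z up. The trays stand left and right of the work and swap places at random.
Not all that is in view belongs to the job. What is shaped like the part that bears right_dog_mid but pink or purple is not meant.

How it is judged:
At the end, for the whole second after the job is handed in: Left-hand dog in the green-lined tray, right-hand dog in the blue-lined tray, each at rest, flat on the lining, screw up (tilt under 10 degrees; leg's middle 7 to 18 mm above the lining and within 70 mm of the tray's centre along each side) (x of left_dog_mid in the frame of green_tray_floor between -0.07 and 0.07 m and y of left_dog_mid in the frame of green_tray_floor between -0.07 and 0.07 m and z of left_dog_mid in the frame of green_tray_floor between 0.007 and 0.018 m and angle between each of left_dog_mid, right_dog_mid's own z axis and vertical below 0.17 rad and linear speed of each of left_dog, right_dog below 0.02 m/s and angular speed of each of left_dog, right_dog below 0.2 rad/s and x of right_dog_mid in the frame of blue_tray_floor between -0.07 and 0.07 m and y of right_dog_mid in the frame of blue_tray_floor between -0.07 and 0.07 m and z of right_dog_mid in the frame of blue_tray_floor between 0.007 and 0.018 m); the robot touches nothing.
It fails at once if the left-hand dog is dropped or thrown into a tray (moving faster than 0.9 m/s, a fall of about 40 mm, within a tray's walls) (linear speed of left_dog above 0.9 m/s and ((horizontal distance between left_dog_mid and green_tray_floor below 0.09 m and z of left_dog_mid in the frame of green_tray_floor below 0.04 m) or (horizontal distance between left_dog_mid and blue_tray_floor below 0.09 m and z of left_dog_mid in the frame of blue_tray_floor below 0.04 m))).
It fails at once if the right-hand dog is dropped or thrown into a tray (moving faster than 0.9 m/s, a fall of about 40 mm, within a tray's walls) (linear speed of right_dog above 0.9 m/s and ((horizontal distance between right_dog_mid and green_tray_floor below 0.09 m and z of right_dog_mid in the frame of green_tray_floor below 0.04 m) or (horizontal distance between right_dog_mid and blue_tray_floor below 0.09 m and z of right_dog_mid in the frame of blue_tray_floor below 0.04 m))).
It also fails if it takes over 51 s, if anything falls off the work surface, if the arm or the gripper's body presses on something with over 40 N, if the wrist force passes 120 N, or if a joint passes its speed limit or range.

### The arm

A 7-joint arm with a two-finger parallel gripper is mounted at the origin on the work surface. World frame = base frame: x ahead of the robot, y to its left, z up, the work surface at z = 0. Lengths are in m, angles in rad, forces in N, time in s.
With the tool pointing down it reaches from about 0.375 to 0.925 m from the base axis. Payload 3.1 kg.
Tool frame: the origin (TCP) lies between the finger pads; the fingertips stand 19 mm ahead of it and the grasp point (between the pads) is the TCP; z points along the fingers, y is the direction in which the jaws open and shut (so a half turn about z gives the same grasp; the last joint's range is limited). The gripper opens to 85 mm and grips with 20 to 120 N. Pads are 22 mm wide; open, the fingers measure 114 mm over their backs; the gripper's body (76 mm by 85 mm) begins 54 mm behind the grasp point. The pads swing forward as they close: fully open they stand 13 mm farther back than shut.
Start: joints at [-1.28, 0.383, 0.044, 1.598, -0.018, 1.161, -0.05], TCP at [0.246, 0.601, 0.222] pointing down, gripper open.
Joint ranges: [-2.61, 2.61], [-0.41, 2.15], [-1.48, 1.57], [0, 2.5], [-1.57, 4.71], [0.05, 1.97], [-2.85, 2.85]. Speed limits (rad/s): [2.79, 2.79, 3.14, 3.14, 3.14, 3.14, 3.14].

### API

Orientations are given as a unit quaternion [x, y, z, w].
In Python, from bench import move_ptp, movel, move_j, move_gripper, pause, inverse_kinematics, read_camera, camera_params, MotionError, sign_off, look_for, tip_of, read_time_s, read_qpos, read_joint_vel, read_effort, read_eef_pos, read_tcp_rot, read_ft_force, read_ft_torque, read_finger_gap gives the robot as it stands. Calls block until the motion is done:
- move_ptp(position, orientation): joint-space move of the TCP to a pose.
- movel(position, orientation=None, speed=0.15): straight line of the TCP; orientation=None keeps the orientation; speed is the mean speed in m/s.
- move_j(angles): joint-space move.
- move_gripper(opening, effort=None): finger opening in m; effort is the grip in N (None keeps the last); returns when the fingers have stopped.
- pause(seconds).
- inverse_kinematics(position, orientation): joint angles nearest the present ones, or None.
- read_camera(name): name is "scene" or "top" or "wrist"; returns the picture (420x560x3 uint8, red, green, blue); there is no depth.
- camera_params(name): a dict with "K" (3x3 intrinsics, pixels), "dist_coeffs" ([k1, k2, p1, p2, k3] as OpenCV has them; the pictures are not rectified), "camera_from_world" (4x4, takes a point from world to camera coordinates). Camera axes: x right, y down, z forward; pixel columns grow to the right and rows downward; lengths in m; the calibration is good to about 2 mm. A picture is of the moment at which its call begins: read the wrist's pose just before it. camera_params takes no time and is no camera call; for the wrist camera it gives the pose at the moment of the call.
A pose or a line that the arm cannot do raises MotionError and nothing moves.
- sign_off(): hands the job in, once; it reports no verdict.
Trained networks look in the newest picture that a camera, given by its name, has taken for a name from the list of things; names that differ only in an ending like _2 or _b are one class to them, and where a whole thing is asked for, a point or a joint stands for the part that bears it (a point fixed in the world has none). Each returns a list of dicts, best first, with "confidence" (0 to 1); they miss things now and then, are a little off and sometimes report something else, mostly with a low value. They report only what shows in the picture. A call takes as long as a camera call. They do not tell look-alikes from the thing itself.
- look_for(camera, name): "at" ([column, row] in pixels, amid what is visible of it).
- tip_of(camera, name): "at" ([column, row] in pixels: a listed point, or the origin of a listed thing).
Readings, each from a call of its own:
- read_time_s(): time.
- read_qpos(): joint angles.
- read_joint_vel(): joint speeds.
- read_effort(): joint torques, N m.
- read_eef_pos(): TCP position.
- read_tcp_rot(): TCP orientation.
- read_ft_force(): force on the tool from outside, world axes, zero at the start.
- read_ft_torque(): the same for the moment, N m.
- read_finger_gap(): finger opening in m.
Only numpy, scipy, OpenCV 4.12 (cv2) and the standard library are available. Lean on these libraries where they do the work, as an engineer would, in place of code of your own. Each camera call takes 0.05 s, during which the arm holds its last target.

## Working session

There is one attempt and no reset: what is moved stays moved. The work goes in short steps, each a Python script; the robot and the scene stay as the last script left them, time stands still between calls to the robot, and variables do not carry over. Pictures are saved under pics/ and viewed, and the job is handed in when it is done.

```bash
mkdir -p pics; ls; python3 - <<'E'
from bench import *
import cv2
print(read_time_s())
for c in ["top","scene"]:
    im=read_camera(c); cv2.imwrite(f"pics/{c}0.png",im[:,:,::-1])
    for n in ["left_dog_mid","right_dog_mid","green_tray_floor","blue_tray_floor"]:
        print(c,n,[(([round(v) for v in d["at"]]),round(d["confidence"],2)) for d in tip_of(c,n)])
p=camera_params("top");print(p)
print(read_eef_pos(),read_tcp_rot(),read_time_s())
E
```

```text
pics
0.0
top left_dog_mid [([269, 228], 0.82)]
top right_dog_mid [([195, 282], 0.92), ([223, 143], 0.69), ([161, 146], 0.54)]
top green_tray_floor [([403, 208], 0.76)]
top blue_tray_floor [([194, 215], 0.85)]
scene left_dog_mid [([311, 237], 0.92)]
scene right_dog_mid [([247, 278], 0.92), ([251, 333], 0.67), ([317, 414], 0.61), ([421, 264], 0.57), ([313, 238], 0.45)]
scene green_tray_floor [([212, 167], 0.69)]
scene blue_tray_floor [([360, 314], 0.81)]
{'K': array([[451.51085726,   0.        , 276.99053248],
       [  0.        , 451.51085726, 204.69395016],
       [  0.        ,   0.        ,   1.        ]]), 'dist_coeffs': array([0.00596, 0.     , 0.     , 0.     , 0.     ]), 'camera_from_world': array([[-0.02718589, -0.99952578, -0.01446193,  0.06535364],
       [-0.99185096,  0.02877289, -0.12411204,  0.50542962],
       [ 0.1244693 ,  0.01096999, -0.99216282,  1.24489378],
       [ 0.        ,  0.        ,  0.        ,  1.        ]])}
[0.24636438 0.60146134 0.22162463] [ 1.93148336e-01  9.81169566e-01 -5.75642988e-05 -1.25057274e-05] 0.5
```

View pics/top0.png

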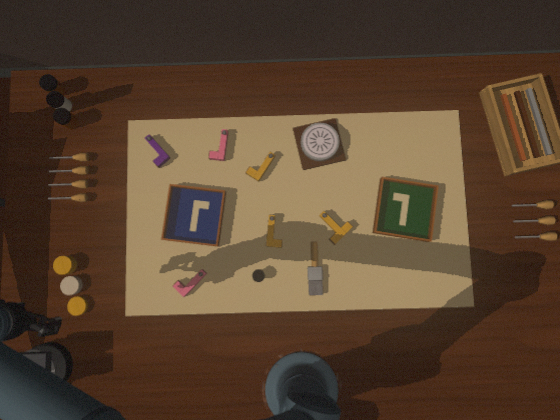

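View pics/scene0.png

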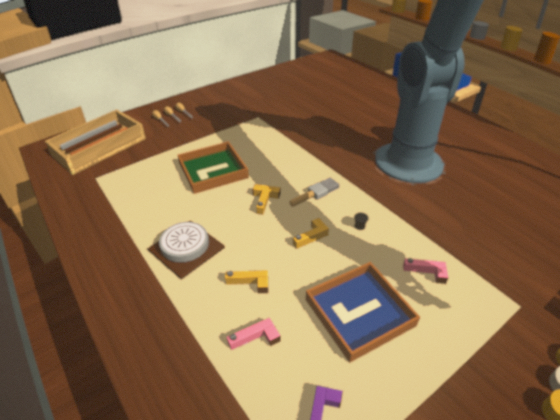

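```bash
python3 -c "
import cv2
i=cv2.imread('pics/top0.png')[120:320,140:340]
cv2.imwrite('pics/crop0.png',cv2.resize(i,(600,600),interpolation=cv2.INTER_CUBIC))"
```

```text
(no output)
```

View pics/crop0.png

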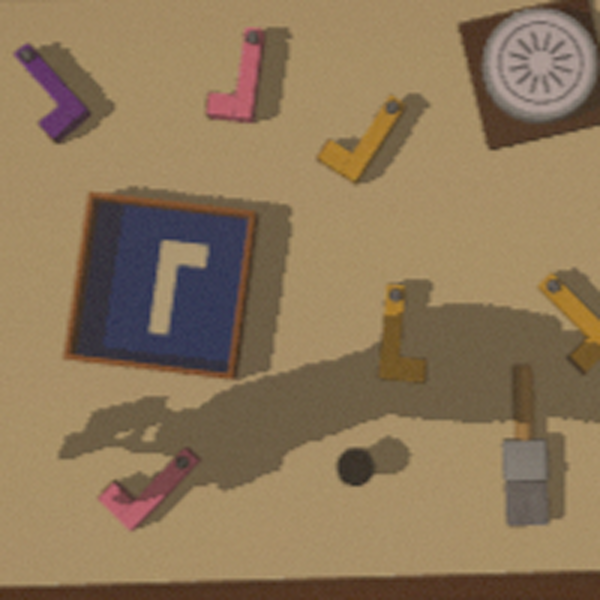

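```bash
python3 -c "
import cv2
i=cv2.imread('pics/top0.png')[140:260,235:365]
cv2.imwrite('pics/crop1.png',cv2.resize(i,(650,600),interpolation=cv2.INTER_CUBIC))"
```

```text
(no output)
```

View pics/crop1.png

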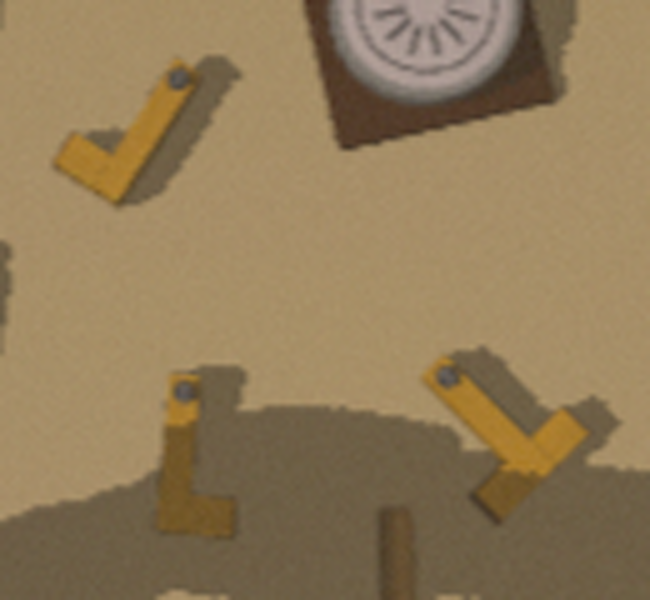

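```bash
cat > h.py <<'E'
import numpy as np, cv2
from scipy.optimize import least_squares
from scipy.spatial.transform import Rotation as R
def proj(P,p):
    M=p["camera_from_world"]
    o,_=cv2.projectPoints(np.float64(P),cv2.Rodrigues(M[:3,:3])[0],M[:3,3],p["K"],p["dist_coeffs"]); return o[:,0]
def ray(px,p,z):
    u=cv2.undistortPoints(np.float64([[px]]),p["K"],p["dist_coeffs"])[0,0]
    M=p["camera_from_world"];d=M[:3,:3].T@[u[0],u[1],1];c=-M[:3,:3].T@M[:3,3]
    return c+d*(z-c[2])/d[2]
def model(s):  # s=+1 left; top points, z from the table
    return np.array([[-34,0,31],[-45,9*s,26],[-45,-9*s,26],[45,-9*s,26],[45,35*s,26],[23,35*s,26],[23,9*s,26]])/1000
def place(m,q):
    c,s=np.cos(q[2]),np.sin(q[2])
    return np.c_[m[:,0]*c-m[:,1]*s+q[0],m[:,0]*s+m[:,1]*c+q[1],m[:,2]]
def fit(px,s,p,q0):
    m=model(s);k=[i for i,v in enumerate(px) if v is not None];t=np.float64([px[i] for i in k])
    r=least_squares(lambda q:(proj(place(m[k],q),p)-t).ravel(),q0,loss="soft_l1")
    return r.x,(proj(place(m[k],r.x),p)-t)
def quat(yaw): # tool down, tool y axis along (cos yaw.. ) of the leg's +y
    # tool x along leg x, z down, y = z cross x
    x=np.array([np.cos(yaw),np.sin(yaw),0]);z=np.array([0,0,-1.]);y=np.cross(z,x)
    return R.from_matrix(np.c_[x,y,z]).as_quat()
E
python3 - <<'E'
from bench import *
from h import *
p=camera_params("top")
f=lambda l:[(a/5+235-.4,b/5+140-.4) for a,b in l]
L=f([(184,390),(201,375),(169,375),(157,528),(233,537),(235,500),(190,495)])
# left: heel +y side
Rr=f([(178,77),(180,58),(198,72),(118,205),(52,162),(75,132),(118,158)])
for n,px,s in(("L",L,1),("R",Rr,-1)):
    c=ray(px[0],p,.031);a=ray(px[3],p,.026);y0=np.arctan2(*(a-c)[1::-1])
    q,r=fit(px,s,p,[*(c+a)[:2]/2,y0]); print(n,q.round(4),np.degrees(q[2]).round(1),r.round(1).tolist())
for n,px in(("G",(405,208)),("B",(194,215))): print(n,ray(px,p,.0085),tip_of)
print(ray((269,228),p,.014))
E
```

```text
L [0.4362 0.0722 3.0258] 173.4 [[-0.1, 0.4], [0.0, -0.0], [0.1, -0.6], [-0.4, 0.5], [0.0, 0.1], [0.3, -0.3], [0.1, -0.1]]
R [0.622  0.0851 2.555 ] 146.4 [[0.2, 0.4], [-0.8, -0.2], [0.9, 0.2], [0.2, -0.2], [0.4, 0.4], [-0.1, -0.0], [-1.0, -0.5]]
G [ 0.48983502 -0.31491917  0.0085    ] <function make.<locals>.keyed.<locals>.call at 0x7fa04589d260>
B [0.48704514 0.291078   0.0085    ] <function make.<locals>.keyed.<locals>.call at 0x7fa04589d260>
[0.44305671 0.07591804 0.014     ]
```

```bash
python3 - <<'E'
from bench import *
from h import *
p=camera_params("top")
B=np.mean([(a/3+139.7,b/3+119.7) for a,b in[(92,195),(255,213),(235,377),(66,358)]],0)
G=np.mean([(379,178),(440,183),(433,241),(374,234)],0)
print(ray(B,p,.034),ray(G,p,.034))
q0=np.array(read_qpos())
for n,pos,yaw in(("R",(.622,.085),2.555),("L",(.436,.072),3.026),("B",(.487,.291),2.555),("G",(.49,-.315),3.026)):
  for k in(0,np.pi,-np.pi/2,np.pi/2):
    for z in(.2,.024):
      j=inverse_kinematics([*pos,z],quat(yaw+k)); print(n,round(k,1),z,None if j is None else np.round(j,2))
j=inverse_kinematics([.622,.085,.2],quat(2.555))
print(R.from_quat(read_tcp_rot()).as_matrix().round(2).tolist())
E
```

```text
[0.48446616 0.28690696 0.034     ] [ 0.48409142 -0.31197378  0.034     ]
R 0 0.2 [-0.61  0.39  0.52  1.7  -0.21  1.11  0.95]
R 0 0.024 [-0.55  0.62  0.45  1.8  -0.35  0.81  1.06]
R 3.1 0.2 [-1.1   0.81  1.37  1.71 -0.82  1.33 -1.72]
R 3.1 0.024 [-1.07  1.2   1.36  1.82 -1.24  1.29 -1.5 ]
R -1.6 0.2 [-0.76  0.43  0.72  1.7  -0.31  1.12 -0.54]
R -1.6 0.024 [-0.72  0.68  0.68  1.8  -0.55  0.85 -0.36]
R 1.6 0.2 [-0.42  0.37  0.28  1.69 -0.11  1.1   2.44]
R 1.6 0.024 [-0.3   0.58  0.13  1.78 -0.1   0.79  2.43]
L 0 0.2 [-0.74 -0.01  0.49  2.12  0.01  1.04  1.2 ]
L 0 0.024 [-0.61  0.32  0.39  2.24 -0.21  0.62  1.39]
L 3.1 0.2 [-0.9  -0.02  0.65  2.12  0.02  1.04 -1.95]
L 3.1 0.024 [-0.86  0.37  0.68  2.25 -0.39  0.64 -1.59]
L -1.6 0.2 [-0.85 -0.02  0.59  2.12  0.01  1.04 -0.38]
L -1.6 0.024 [-0.73  0.34  0.53  2.24 -0.29  0.63 -0.11]
L 1.6 0.2 [-0.63 -0.01  0.38  2.11  0.    1.04  2.77]
L 1.6 0.024 [-0.42  0.3   0.18  2.23 -0.09  0.62  2.85]
B 0 0.2 [-0.84  0.25  0.26  1.83 -0.07  1.07  0.44]
B 0 0.024 [-0.8   0.49  0.23  1.94 -0.16  0.73  0.5 ]
B 3.1 0.2 [-1.62  0.65  1.38  1.86 -0.68  1.23 -2.18]
B 3.1 0.024 [-1.55  1.13  1.36  1.97 -1.22  1.22 -1.85]
B -1.6 0.2 [-1.02  0.26  0.48  1.84 -0.14  1.07 -1.08]
B -1.6 0.024 [-0.97  0.52  0.43  1.95 -0.31  0.74 -0.94]
B 1.6 0.2 [-0.66  0.25  0.06  1.82 -0.02  1.07  1.96]
B 1.6 0.024 [-0.59  0.48 -0.03  1.93  0.02  0.73  1.93]
G 0 0.2 [-0.36  0.47  1.1   1.82 -0.46  1.13  2.35]
G 0 0.024 [-0.1   0.64  0.76  1.92 -0.6   0.82  2.44]
G 3.1 0.2 [-0.37  0.48  1.12  1.82 -0.48  1.14 -0.77]
G 3.1 0.024 [-0.04  0.61  0.68  1.92 -0.53  0.8  -0.76]
G -1.6 0.2 [-0.25  0.39  0.93  1.82 -0.35  1.11  0.69]
G -1.6 0.024 [-0.12  0.65  0.79  1.92 -0.63  0.83  0.89]
G 1.6 0.2 [-0.48  0.69  1.38  1.83 -0.72  1.25 -2.15]
G 1.6 0.024 [-0.42  1.15  1.36  1.93 -1.23  1.24 -1.85]
[[-0.93, 0.38, -0.0], [0.38, 0.93, -0.0], [0.0, -0.0, -1.0]]
```

Brass candidates in the top view are (262,167), (271,232) and (337,226).
- (262,167) has one hook. Seen from the screw end it points right, so this is the right-hand dog.
- (271,232) has one hook, which points left, so this is the left-hand dog.
- (337,226) has two hooks, so it is the unwanted T.
- The pink and purple L shapes are decoys.

Next I move over the right-hand dog and check it with the wrist camera.

```bash
python3 - <<'E'
from bench import *
from h import *
q=[.622,.0851,2.555]
move_ptp([q[0],q[1],.2],quat(q[2]))
p=camera_params("wrist"); im=read_camera("wrist").copy()
print([(d["at"],d["confidence"]) for d in tip_of("wrist","right_dog_mid")])
for a in proj(place(model(-1),q),p): cv2.circle(im,tuple(int(round(v)) for v in a),3,(0,255,0),1)
print(proj([[q[0],q[1],.014]],p))
cv2.imwrite("pics/w1.png",im[:,:,::-1]); print(read_time_s(),read_finger_gap(),read_qpos())
E
```

```text
[([406.6, 182.1], 0.97), ([276.0, 193.0], 0.58)]
[[275.58048466 191.64733564]]
2.8833 0.08554742759261476 [-0.61403987  0.39256784  0.51784761  1.69519101 -0.21369     1.11044285
  0.95349676]
```

View pics/w1.png

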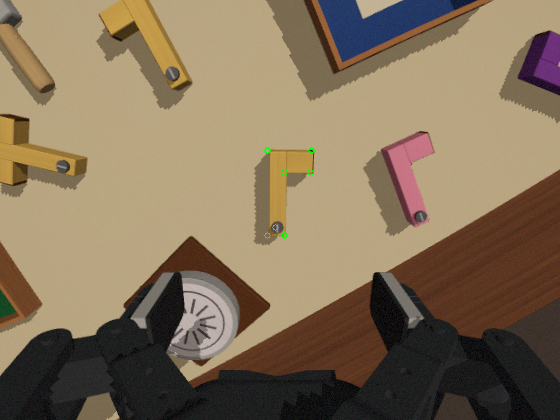

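```bash
cat >> h.py <<'E'
from bench import *
def grasp(q,off=.003,z=.024):
    o=quat(q[2]); x=q[0]+off*np.cos(q[2]); y=q[1]+off*np.sin(q[2])
    move_gripper(.06)
    movel([x,y,.07],o,.2); movel([x,y,z],o,.06)
    print("F at depth",np.round(read_ft_force(),1))
    move_gripper(0,60); print("gap",read_finger_gap())
    movel([x,y,.06],None,.08); print("lifted F",np.round(read_ft_force(),1),read_finger_gap())
    movel([x,y,.15],None,.2)
    print(read_finger_gap(),read_time_s())
E
python3 - <<'E'
from h import *
grasp([.622,.0851,2.555])
cv2.imwrite("pics/w2.png",read_camera("wrist")[:,:,::-1])
E
```

```text
F at depth [ 0.4 -0.1 -0.8]
gap 0.0003908655184381319
lifted F [-0.2  0.3 -0.2] -0.00020259724974500202
-0.00013209595878958057 6.775
```

View pics/w2.png

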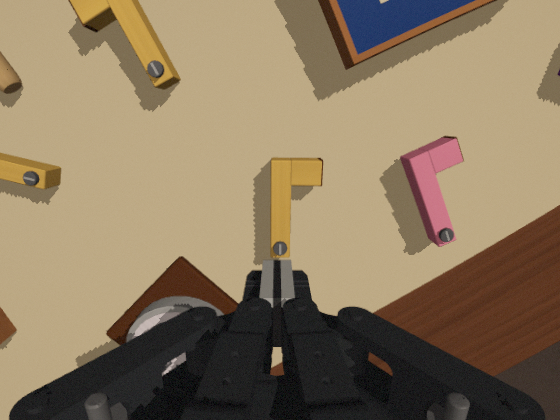

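```bash
python3 - <<'E'
from h import *
p=camera_params("wrist");e=read_eef_pos();print(e,R.from_quat(read_tcp_rot()).as_matrix().round(3).tolist())
print(proj([e,e-[0,0,.019]],p)); M=p["camera_from_world"];print("cam",-M[:3,:3].T@M[:3,3], M[2,:3])
im=read_camera("wrist").copy()
q=[.622,.0851,2.555]
print(proj(place(model(-1),q),p).round())
print(read_time_s())
cv2.imwrite("pics/top2.png",read_camera("top")[:,:,::-1])
E
```

```text
[0.61784438 0.08678183 0.14802467] [[-0.833, 0.553, -0.004], [0.553, 0.833, -0.001], [0.003, -0.003, -1.0]]
[[277.83974208 267.72664301]
 [277.82147178 253.15171346]]
cam [0.55530671 0.12811089 0.30150088] [ 0.24094792 -0.16337838 -0.95668783]
[[279. 249.]
 [288. 258.]
 [269. 258.]
 [268. 160.]
 [320. 160.]
 [319. 186.]
 [289. 186.]]
6.875
```

View pics/top2.png

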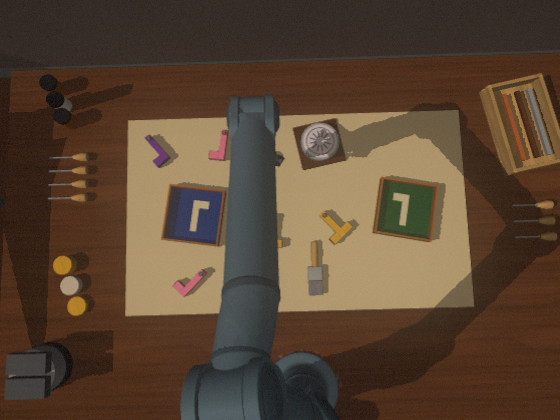

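```bash
python3 - <<'E'
from h import *
q=[.6212,.0865,2.555]; o=quat(q[2]); x=q[0]+.003*np.cos(q[2]); y=q[1]+.003*np.sin(q[2])
move_gripper(.06); print(read_finger_gap())
movel([x,y,.07],o,.2); movel([x,y,.024],o,.06)
print(read_eef_pos(),x,y,np.round(read_ft_force(),1))
cv2.imwrite("pics/w3.png",read_camera("wrist")[:,:,::-1]); print(read_time_s())
E
```

```text
0.05970481853615287
[0.61904727 0.08807003 0.02419361] 0.6187015053003313 0.08816057948792816 [ 0.7 -0.6  0.6]
9.0417
```

View pics/w3.png

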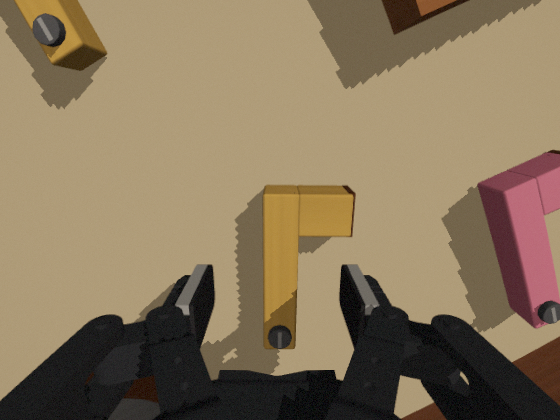

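```bash
python3 - <<'E'
from h import *
move_gripper(.024,30); print(read_finger_gap(),read_ft_force())
p=camera_params("wrist");im=read_camera("wrist").copy()
e=read_eef_pos()
print(proj([e,e-[0,0,.019]],p).round(),e)
cv2.imwrite("pics/w4.png",im[:,:,::-1]); print(read_time_s())
E
```

```text
0.02369347127942093 [ 0.18573033 -0.77818432  0.62683959]
[[278. 268.]
 [278. 253.]] [0.61871116 0.08820325 0.02406344]
9.525
```

View pics/w4.png

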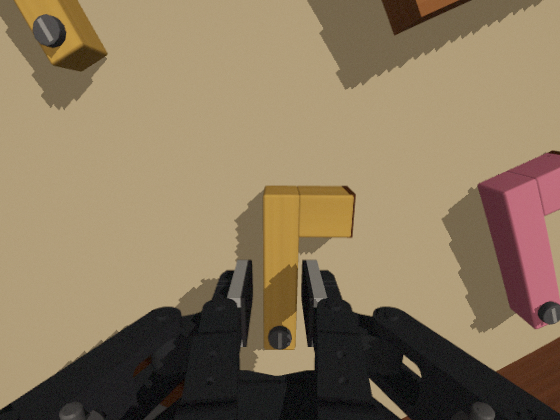

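```bash
python3 - <<'E'
from h import *
move_gripper(.034,30)
e=read_eef_pos(); 
for z in (.020,.016,.012,.008):
    movel([.6187,.0882,z],None,.04)
    f=np.round(read_ft_force(),1); print(z,read_eef_pos().round(4),f,read_finger_gap())
    if abs(f[2])>5: break
cv2.imwrite("pics/w5.png",read_camera("wrist")[:,:,::-1]); print(read_time_s())
E
```

```text
0.02 [0.6182 0.0882 0.0195] [ 0.1  0.2 -0.1] 0.034099584972339426
0.016 [0.6183 0.0881 0.0155] [-0.7 -0.5  0.4] 0.03386258199125336
0.012 [0.6184 0.0882 0.0116] [ 0.7 -0.7  0.2] 0.0339484370481435
0.008 [0.6183 0.0882 0.0076] [-0.3  0.1  0.6] 0.03387785360800909
10.8333
```

View pics/w5.png

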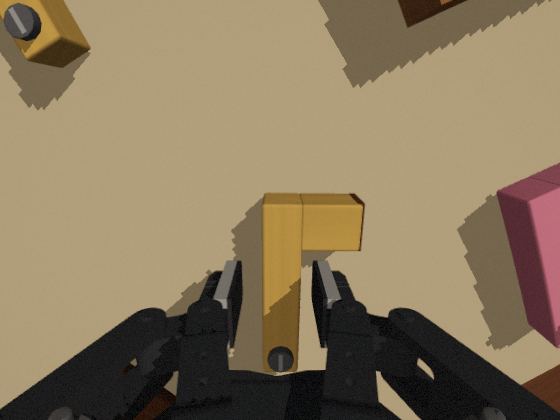

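```bash
python3 - <<'E'
from h import *
z=.0075
while z>-.016:
    z-=.0025
    try: movel([.6187,.0882,z],None,.04)
    except MotionError as ex: print(z,ex);break
    f=np.round(read_ft_force(),1)
    if abs(f[2])>4: break
print(z,read_eef_pos().round(4),f)
cv2.imwrite("pics/w6.png",read_camera("wrist")[:,:,::-1]); print(read_time_s())
E
```

```text
-0.010000000000000002 [ 0.619   0.0883 -0.0082] [-3.4 -0.2  9.8]
12.6333
```

View pics/w6.png

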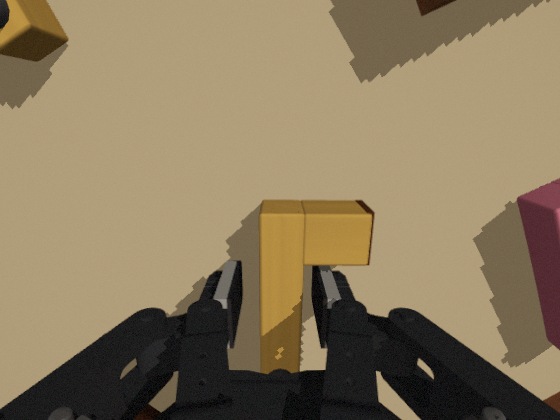

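```bash
python3 - <<'E'
from h import *
p=camera_params("wrist");e=read_eef_pos();print(p["K"][0,0],e)
Rt=R.from_quat(read_tcp_rot()).as_matrix()
for off in(-.02,-.01,0,.01,.019):
  P=[e+Rt@np.array([sx,y,off]) for sx in(.011,-.011) for y in(-.017,.017)]
  print(off,proj(P,p).round().tolist())
im=cv2.imread("pics/w6.png")[230:420,180:380];cv2.imwrite("pics/w6c.png",cv2.resize(im,None,fx=3,fy=3,interpolation=cv2.INTER_CUBIC))
E
```

```text
323.56744222071643 [ 0.61896094  0.08822852 -0.00825302]
-0.02 [[240.0, 265.0], [315.0, 265.0], [242.0, 307.0], [314.0, 307.0]]
-0.01 [[243.0, 256.0], [313.0, 256.0], [244.0, 296.0], [312.0, 296.0]]
0 [[245.0, 248.0], [311.0, 248.0], [246.0, 286.0], [310.0, 286.0]]
0.01 [[246.0, 241.0], [309.0, 241.0], [247.0, 277.0], [308.0, 277.0]]
0.019 [[248.0, 235.0], [308.0, 235.0], [249.0, 270.0], [307.0, 270.0]]
```

View pics/w6c.png

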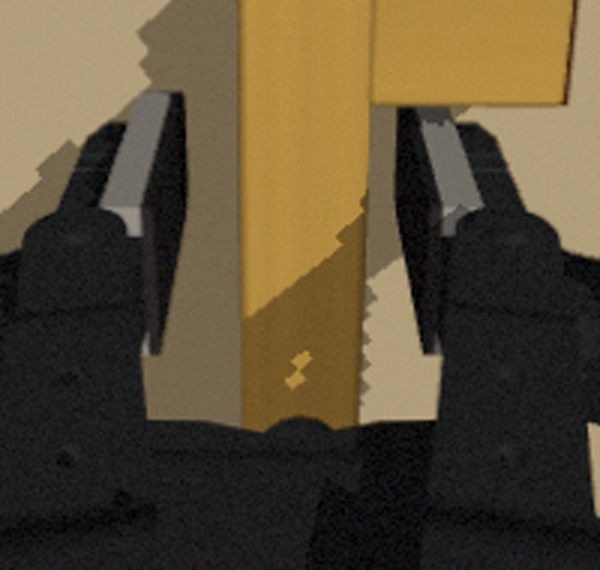

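The fingertips measure about 10 mm behind the nominal TCP, where the description puts them 19 mm ahead. The finger-gap perspective and the contact force at TCP z = -0.009 both agree on this. That explains the first miss: the jaws closed above the dog. I'll raise a little to allow for the pads swinging forward, then grip.

```bash
python3 - <<'E'
from h import *
movel([.6187,.0882,-.003],None,.05); print(read_ft_force().round(1))
move_gripper(0,60); print("gap",read_finger_gap(),read_ft_force().round(1))
if read_finger_gap()>.012:
    movel([.6187,.0882,.03],None,.08); print(read_ft_force().round(1),read_finger_gap())
    cv2.imwrite("pics/w7.png",read_camera("wrist")[:,:,::-1]); print(read_time_s())
E
```

```text
[-0.2  0.4 -0.4]
gap 0.01641867907629131 [0.2 1.  2.3]
[ 0.5 -0.3 -3.5] 0.016554541563033126
13.825
```

View pics/w7.png

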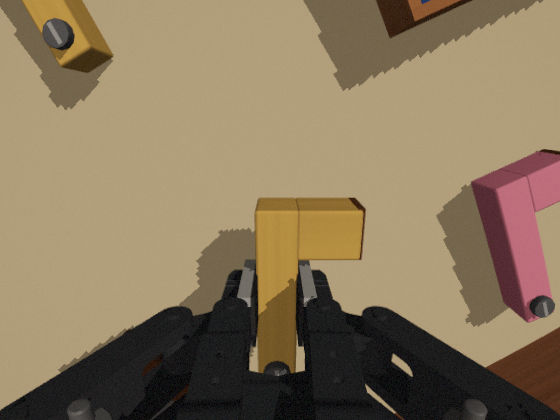

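```bash
cat >> h.py <<'E'
def setdown(x,y,o,z0=.009,clear=.15):
    movel([x,y,.06],o,.2)
    movel([x,y,z0+.004],None,.08); f0=read_ft_force()[2]
    z=z0+.004
    for k in range(7):
        f=read_ft_force()[2]
        if f-f0>2.0: break
        z-=.002; movel([x,y,z],None,.04)
    print("touch",z,f0,f,read_eef_pos().round(4))
    move_gripper(.04); pause(.1); print(read_finger_gap(),read_ft_force().round(1))
    movel([x,y,clear],None,.2); print(read_time_s())
E
python3 - <<'E'
from h import *
o=quat(2.555)
movel([.6187,.0882,.11],None,.25)
move_ptp([.485,.288,.12],o)
cv2.imwrite("pics/w8.png",read_camera("wrist")[:,:,::-1]);print(read_finger_gap(),read_ft_force().round(1))
setdown(.485-.003,.288,o)
cv2.imwrite("pics/w9.png",read_camera("wrist")[:,:,::-1]); print(read_time_s())
E
```

```text
0.016834126173085995 [ 0.5 -0.3 -4.1]
touch 0.002999999999999999 -4.106793033342448 1.634461360965069 [0.4825 0.2883 0.0036]
0.039637276803085035 [0.1 0.5 0.3]
19.0583
19.1083
```

View pics/w9.png

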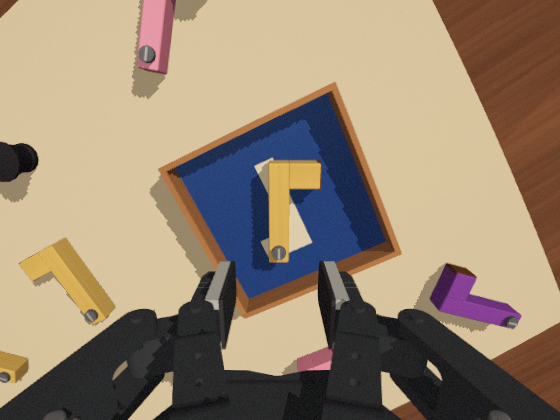

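```bash
python3 - <<'E'
from h import *
q=[.4362,.0722,3.0258]
move_ptp([q[0]-.003,q[1],.15],quat(q[2]))
p=camera_params("wrist"); im=read_camera("wrist").copy()
print([(d["at"],d["confidence"]) for d in tip_of("wrist","left_dog_mid")],proj([[q[0],q[1],.014]],p))
for a in proj(place(model(1),q),p): cv2.circle(im,tuple(int(round(v)) for v in a),3,(0,255,0),1)
cv2.imwrite("pics/w10.png",im[:,:,::-1]); print(read_time_s(),read_qpos().round(2))
E
```

```text
[([277.9, 208.4], 0.55)] [[276.39412472 205.26907207]]
20.0917 [-0.78  0.06  0.54  2.17 -0.04  0.92  1.24]
```

View pics/w10.png

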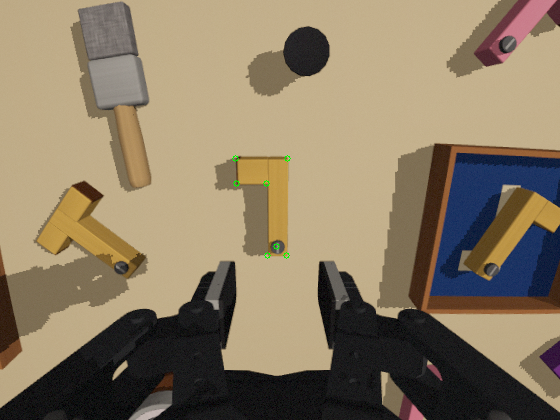

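```bash
python3 - <<'E'
from h import *
q=[.4362,.0722,3.0258];o=quat(q[2]);x,y=q[0]-.003,q[1]
movel([x,y,.04],o,.2); movel([x,y,-.003],None,.06); print(read_eef_pos().round(4),read_ft_force().round(1))
move_gripper(0,60); print("gap",read_finger_gap())
if read_finger_gap()>.012:
    movel([x,y,.03],None,.08); print(read_ft_force().round(1),read_finger_gap())
    movel([x,y,.12],None,.25)
cv2.imwrite("pics/w11.png",read_camera("wrist")[:,:,::-1]); print(read_time_s())
for d in(0,-.4,-.8,-1.2): print(d,np.round(inverse_kinematics([.486,-.313,.12],quat(q[2]+d)),2))
E
```

```text
[ 0.4334  0.0721 -0.003 ] [-0.1 -0.3  0.4]
gap 0.016733129636914566
[-0.3  0.3 -3.4] 0.016132442137003957
23.1
0 [-0.21  0.5   0.9   1.89 -0.47  0.97  2.35]
-0.4 [-0.24  0.52  0.93  1.89 -0.5   0.98  1.97]
-0.8 [-0.26  0.54  0.97  1.89 -0.53  0.99  1.6 ]
-1.2 [-0.28  0.56  1.    1.9  -0.56  1.    1.22]
```

View pics/w11.png

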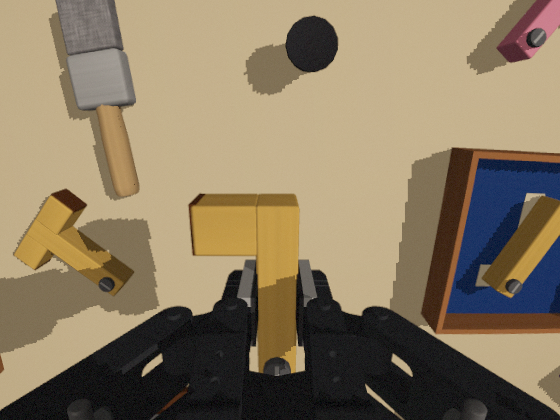

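```bash
python3 - <<'E'
from h import *
o=quat(3.0258-.8)
move_ptp([.486,-.313,.12],o)
print(read_finger_gap(),read_ft_force().round(1))
setdown(.486,-.313,o)
cv2.imwrite("pics/w12.png",read_camera("wrist")[:,:,::-1])
movel([.486,-.313,.25],None,.25)
cv2.imwrite("pics/s12.png",read_camera("scene")[:,:,::-1]); print(read_time_s())
E
```

```text
0.016791858105467017 [ 0.3  0.1 -3.7]
touch 0.002999999999999999 -3.877137680607845 4.4762430598330205 [ 0.4862 -0.3131  0.0042]
0.039996063277471634 [-0.1  0.8  0.3]
28.3167
28.9667
```

View pics/w12.png

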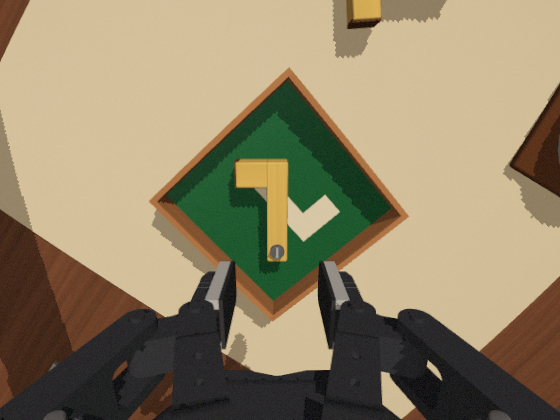

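View pics/s12.png

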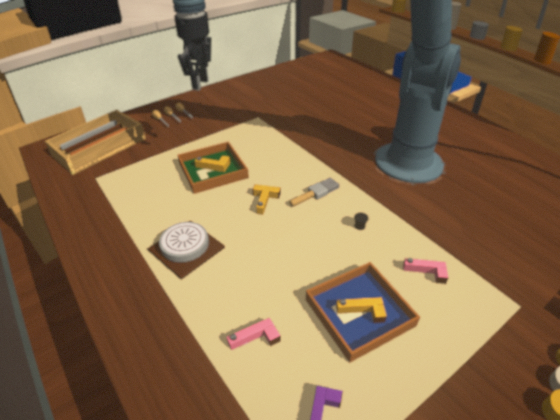

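In the last pictures both dogs lie flat with the screw up, near the middle of their trays. The left-hand dog is in the green tray at wrist (275,205), scene (212,163). The right-hand dog is in the blue tray at scene (360,308). The gripper is clear, so I'm handing the job in.

```bash
python3 - <<'E'
from bench import *
print(read_ft_force().round(1),read_time_s()); sign_off()
E
```

```text
[-1.   0.6 -0.6] 28.9667
the job is handed in; nothing more can be done
```

The right-hand dog is in the blue tray and the left-hand dog is in the green tray. I handed the job in at about 29 s of the 51 s allowed.

- **Final checks:** In the last wrist and scene pictures both dogs lie flat with the screw up, near the middle of their trays. I judged this by eye and did not measure position or tilt to the limits. Each dog was lowered until it touched the lining and then released. The gripper was well clear, and the wrist force was about zero.
- **What went wrong:** The first grasp of the right-hand dog closed on nothing, just above the dog, and did not move it.
- **What disagreed:** The fingertips measured about 10 mm behind the TCP, not 19 mm ahead as described. I found the real depth with a guarded touch on the paper (about 10 N) and used it for both grasps and placements.

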